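# Lock the grinding jar into the sample mill

### The arm

A 6-joint arm with a two-finger parallel gripper is mounted at the origin on the work surface. World frame = base frame: x ahead of the robot, y to its left, z up, the work surface at z = 0. Lengths are in m, angles in rad, forces in N, time in s.
With the tool pointing down it reaches from about 0.325 to 0.9 m from the base axis. Payload 3.5 kg.
Tool frame: the origin (TCP) lies on the centre line of the jaws, within the pads' length; the fingertips stand 8 mm ahead of it and the grasp point (between the pads) lies 11 mm behind it (ctrl.tip_reach is the distance from the TCP to the fingertips, in m); y points along the fingers, x is the direction in which the jaws open and shut, and the axes are right-handed (so a half turn about y gives the same grasp; the last joint's range is limited). The gripper opens to 85 mm and grips with 20 to 120 N. Pads are 22 mm wide; open, the fingers measure 114 mm over their backs; the gripper's body (76 mm by 85 mm) begins 54 mm behind the grasp point. The pads swing forward as they close: fully open they stand 13 mm farther back than shut.
Start: joints at [1.079, 0.276, -0.026, 1.268, 0, 1.467], TCP at [0.237, 0.578, 0.239] pointing down, gripper open.
Joint ranges: [-3.12, 3.12], [-0.85, 1.88], [-1.08, 1.24], [-1.95, 2.15], [-1.57, 1.53], [-3.14, 3.14]. Speed limits (rad/s): [2.57, 2.57, 3.14, 3.14, 3.14, 3.14].

### API

Orientations are given as a rotation vector (axis times angle).
In Python, from workcell import ctrl gives the robot as it stands.
- The arm moves only by the tool send_rows, never from a script. Its argument "steps" is a list of rows, each an object with "jaw": the opening, from 0 (shut) to 1 (fully open); "delta_pos": the shift along the world's x, y, z in m, a list of three; "twist": the turn, a rotation vector about the world's x, y, z in degrees, a list of three. In form: [{"jaw": jaw, "delta_pos": [x, y, z], "twist": [ax, ay, az]}, ...]. A call has 1 to 12 rows; each row shifts and turns the commanded pose from where the row before left it; what a row does not reach is not made up. A row lasts 1/12 s, in which the tool goes at most 41.7 mm and 7.16 degrees, less where a joint would pass 70% of its speed; a pose out of reach is approached as far as the arm can. A call with a gripper value outside its range is refused whole. The fingers move at their own pace and stop on an object; "force" is the grip in N (left out, the last holds). Time passes only in rows, so rows that do not move let the fingers close. It gives the time, the measured TCP pose, the force and the opening at its end, in the units of the state.
- ctrl.sense(): the state, without advancing time (a new reading comes with each control period).
- ctrl.capture(name): name is "scene" or "top" or "wrist"; returns the picture (384x512x3 uint8, red, green, blue); there is no depth.
- ctrl.get_calibration(name): a dict with "camera_matrix" (3x3 intrinsics, pixels), "view" (4x4, takes a point from world to camera coordinates); the wrist camera has in their place "tool_from_camera" (4x4, takes a point from camera to tool coordinates, whose origin is the TCP and whose axes are the tool frame's). Camera axes: x right, y up, looking along -z (the intrinsics and any distortion apply to the point x, -y, -z); pixel columns grow to the right and rows downward; lengths in m; the calibration is good to about 2 mm. A picture is of the moment at which its call begins: read the wrist's pose just before it. get_calibration takes no time and is no camera call.
- ctrl.finish_job(): hands the job in, once; it reports no verdict.
The state is a dict: "time_s": time; "joints": joint angles; "joint_velocities": joint speeds; "joint_torque": joint torques, N m; "ee_pos": TCP position; "ee_rot": TCP orientation; "ft_force": force on the tool from outside, world axes, zero at the start; "moment": the same for the moment, N m; "grip_width": finger opening in m.
Only numpy, scipy, OpenCV 4.12 (cv2) and the standard library are available. Lean on these libraries where they do the work, as an engineer would, in place of code of your own. Each camera call takes 0.05 s, during which the arm holds its last target.

### The job

Fit the grinding jar (the steel jar with the two side lugs and the flat grip bar on its lid) into the bayonet socket on top of the sample mill: feel for the slots, push the jar down against the spring, and twist it clockwise as seen from above, about a quarter turn, until it locks. Never force it: keep the force between jar and mill under 60 N, squeeze against the stop included. Let go, leave the jar locked and upright, and leave the other things on the bench where they are.

Things in the scene. Friction and masses are not known exactly. Their poses are not given: they have to be found in the camera images.
- jar_mid (a point): Centre (half-way up, 51 mm above the underside) of the loose grinding jar: 102 mm tall, 0.25 to 0.42 kg, z up. Steel cylinder 49 mm wide, 56 mm tall, its foot bevelled 4 mm in and 5 mm up; grey lid 52 mm wide, from 56 to 62 mm up. Half a turn about z gives the same jar.
- jar_bar (a point): Centre of the flat upright grip bar on the jar's lid, 31 mm above jar_mid: 44 mm long along x, 16 mm thick along y, 40 mm tall, free on both sides from 62 to 102 mm above the jar's underside. Pinch its two flat sides (fingers close along y).
- jar_lugs (a point): Point on the jar's axis level with its two lugs, 12.5 mm above the underside. The lugs stick out along +x and -x (in line with the bar) to 31 mm from the axis; each is 8 mm wide and 5 mm tall, its underside 10 mm and its top 15 mm above the jar's underside.
- mill: Fixed sample mill, low white housing; origin on the bench below the socket's axis, x towards its control end, z up. It reaches from -80 to +110 mm along x, 80 mm either way along y, 60 mm up; strip with a knob at the +x end, 80 mm up. On it the aluminium collar, 80 mm wide. A total contact force of the jar on it above 60 N damages it (0.5 N m against the stop counts 17 N, plus the spring).
- socket (a point): Centre of the socket's mouth, level with the collar's top, 99 mm above the bench, x and z as the mill's. Bore 52.4 mm wide. Two opposite slots for the lugs, 13 mm wide, out to 32 mm from the axis, cut its lip. The collar was clamped by hand: the slots' line lies anywhere within 0.5 rad either way of the x axis, is not measured, and stays. Beside the slots, lugs rest on the lip.
- plate (a point): Where the middle of the sprung rubber plate in the socket stands when free, 13 mm below the mouth. It meets the jar's underside there with about 5 N, growing evenly to about 13 N at its hard stop, 33 mm below the mouth. (Lugs resting on the lip put the jar's underside only 10 mm below the mouth.) This point does not move with the plate.
- channel (a point): Point on the axis level with the lip's underside, 15 mm below the mouth. With the lugs' tops under it (jar's underside 30 to 33 mm below the mouth) the jar turns, only clockwise seen from above, to a stop about 1.45 rad from the slots. Let go part-way, the spring holds it up against the lip, not locked; in the slots it pops back up.
- pocket (a point): Point on the axis level with the roof of the two locking pockets, 11.5 mm below the mouth, 3.5 mm higher than the channel's roof. Lugs turned 1.33 to 1.47 rad clockwise from the slots' middle are under the pockets: let go, the spring lifts them in. Locked, the jar's underside is 26.5 mm below the mouth.
- plain_jar_mid (a point): Bystander: centre of a loose storage jar of the same steel cylinder but without lugs and with a small round knob, 82 mm tall. Leave it.
- beaker_mid (a point): Bystander: centre of a loose open glass beaker, 66 mm wide, 85 mm tall. Leave it.
- spatula_mid (a point): Bystander: a loose flat spatula with a wooden handle, 160 mm long, lying on the brown board. Leave it.

How it is judged:
By the outcome, as a careful person would: the job done as asked, in the order asked, and still so for the second after the job is handed in, with the robot touching nothing.
It also fails if it takes over 72 s, if anything falls off the work surface, if the arm or the gripper's body presses on something with over 40 N, if the wrist force passes 120 N, or if a joint passes its speed limit or range.

## Working session

There is one attempt and no reset: what is moved stays moved. The work goes in short steps, Python scripts to look and compute and a tool call to move; the robot and the scene stay as the last step left them, time stands still between calls to the robot, and variables do not carry over. Pictures are saved under pics/ and viewed, and the job is handed in when it is done.

Besides the shell and the picture viewer there is one more tool, called after ">>>" as name(argument=value, ...), one argument or row to a line, values as JSON. send_rows: Moves the arm, as the interface text tells. Its arguments: {"type":"object","properties":{"steps":{"type":"array"},"force":{"type":"number"}},"required":["steps"]}

```bash
mkdir -p pics; cat > h.py <<'E'
import numpy as np, cv2
from scipy.spatial.transform import Rotation as R
from workcell import ctrl
def save(n,f):
    im=ctrl.capture(n); cv2.imwrite(f,im[:,:,::-1]); return im
def pose():
    s=ctrl.sense(); T=np.eye(4); T[:3,:3]=R.from_rotvec(s['ee_rot']).as_matrix(); T[:3,3]=s['ee_pos']; return T
def cam(n,T=None):
    c=ctrl.get_calibration(n); K=np.array(c['camera_matrix'])
    if 'view' in c: V=np.array(c['view'])
    else: V=np.linalg.inv(T@np.array(c['tool_from_camera']))
    return K,V
def ray(K,V,uv,z):
    d=np.linalg.inv(K)@[uv[0],uv[1],1]; d=np.array([d[0],-d[1],-d[2]])
    W=np.linalg.inv(V); o=W[:3,3]; d=W[:3,:3]@d
    return o+d*(z-o[2])/d[2]
def proj(K,V,p):
    q=V@[*p,1]; u=K@[q[0],-q[1],-q[2]]; return u[:2]/u[2]
E
python3 - <<'E'
from h import *
print(ctrl.sense())
for n in ['scene','top','wrist']:
    save(n,f'pics/{n}0.png'); print(ctrl.get_calibration(n))
E
```

```text
{'time_s': 0.0, 'joints': array([ 1.07856872e+00,  2.77129896e-01, -2.78698284e-02,  1.26802170e+00,
        8.57435907e-06,  1.46737635e+00]), 'joint_velocities': array([-0.00118203,  0.00130826,  0.00089393,  0.00150876,  0.00022795,
       -0.00099672]), 'joint_torque': array([ 6.30784434e-04, -4.45508909e+01,  2.95202565e+01,  1.63004390e-02,
       -5.36870175e-05,  3.52464777e-07]), 'ee_pos': array([0.23658509, 0.57766893, 0.23816683]), 'ee_rot': array([-1.36947839, -0.91671996,  0.91996659]), 'ft_force': array([-0.72755264,  0.46229591,  0.03635029]), 'moment': array([ 0.02910499, -0.0443795 ,  0.03029593]), 'grip_width': 0.08553222615668864}
{'camera_matrix': array([[478.13406898,   0.        , 255.33215026],
       [  0.        , 478.13406898, 190.16141967],
       [  0.        ,   0.        ,   1.        ]]), 'view': array([[ 0.03644142,  0.99933423,  0.00176847,  0.01482669],
       [-0.78160227,  0.02739887,  0.62317509,  0.39212662],
       [ 0.62271174, -0.02409162,  0.78208035, -1.44612617],
       [ 0.        ,  0.        ,  0.        ,  1.        ]])}
{'camera_matrix
[... 246 characters left out ...]
, -0.0105868 ,  0.08392671, -0.55000594],
       [-0.08364973,  0.02434173,  0.99619787, -0.94384902],
       [ 0.        ,  0.        ,  0.        ,  1.        ]])}
{'camera_matrix': array([[266.62483613,   0.        , 256.1693288 ],
       [  0.        , 266.62483613, 193.8920949 ],
       [  0.        ,   0.        ,   1.        ]]), 'tool_from_camera': array([[ 9.99999744e-01, -4.81163849e-04, -5.29484958e-04,
        -2.13934590e-04],
       [-3.54970599e-04,  3.08881913e-01, -9.51100330e-01,
        -1.34181693e-01],
       [ 6.21183423e-04,  9.51100274e-01,  3.08881663e-01,
         7.91932575e-02],
       [ 0.00000000e+00,  0.00000000e+00,  0.00000000e+00,
         1.00000000e+00]])}
```

View images.

View pics/scene0.png

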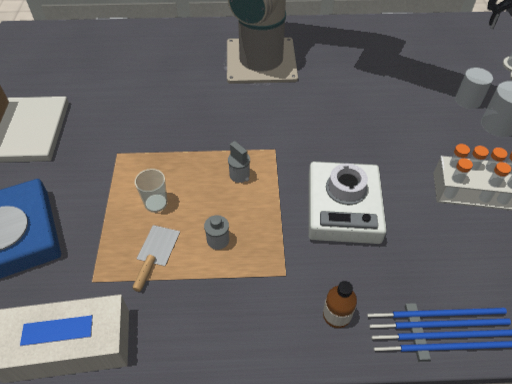

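View pics/top0.png

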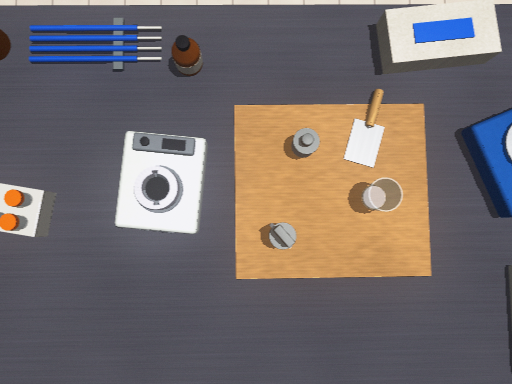

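View pics/wrist0.png

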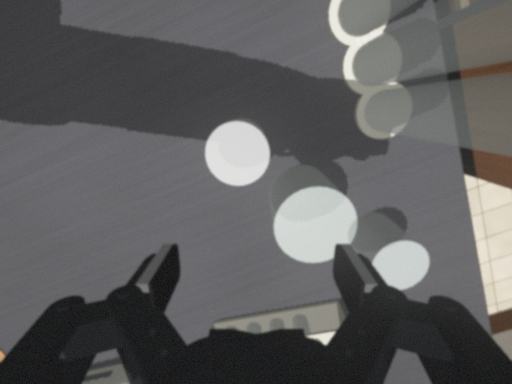

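```bash
python3 - <<'E'
import cv2,numpy as np
t=cv2.imread('pics/top0.png')
a=cv2.resize(t[125:240,110:215],None,fx=5,fy=5,interpolation=cv2.INTER_CUBIC)
b=cv2.resize(t[205:265,250:315],None,fx=6,fy=6,interpolation=cv2.INTER_CUBIC)
cv2.imwrite('pics/a.png',a);cv2.imwrite('pics/b.png',b)
s=cv2.imread('pics/scene0.png')
cv2.imwrite('pics/c.png',cv2.resize(s[135:190,220:260],None,fx=8,fy=8,interpolation=cv2.INTER_CUBIC))
cv2.imwrite('pics/d.png',cv2.resize(s[150:245,300:390],None,fx=6,fy=6,interpolation=cv2.INTER_CUBIC))
E
```

```text
(no output)
```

View pics/a.png

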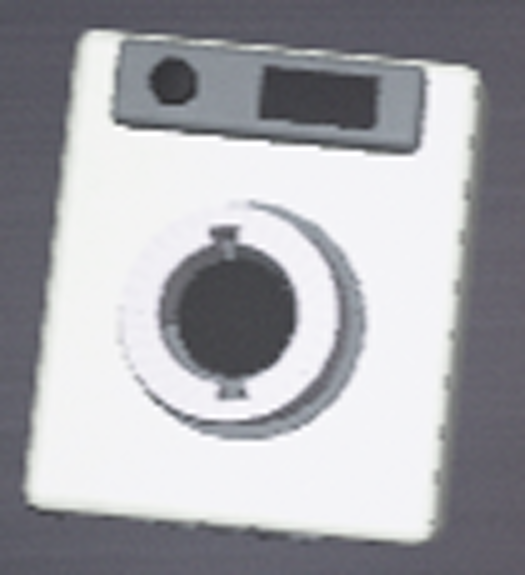

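View pics/b.png

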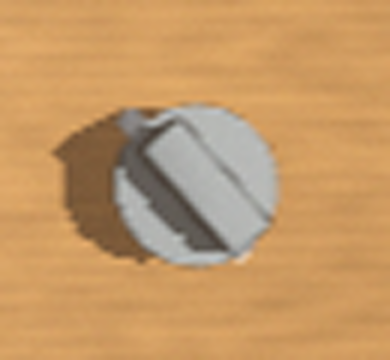

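View pics/c.png

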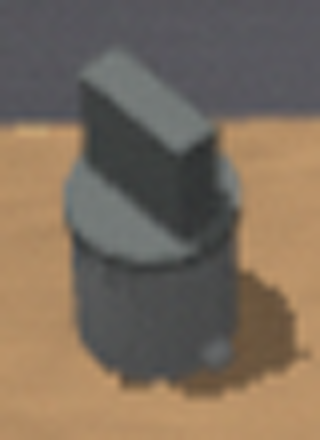

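View pics/d.png

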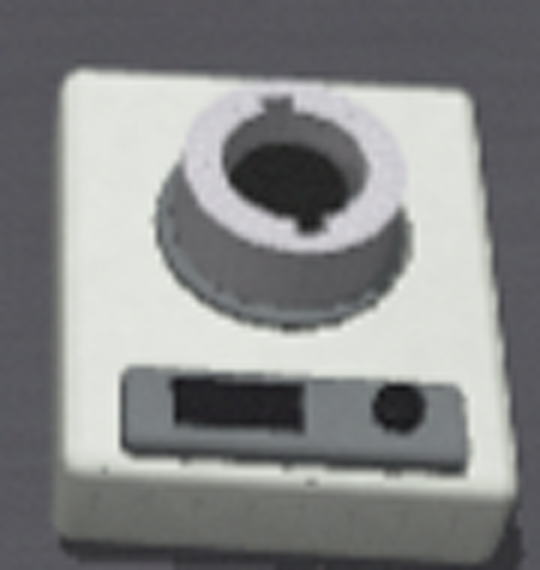

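```bash
cat > m.py <<'E'
from h import *
from scipy.optimize import least_squares
Ks,Vs=cam('scene');Kt,Vt=cam('top')
def tri(pt,ps):
    f=lambda p:np.r_[proj(Kt,Vt,p)-pt,proj(Ks,Vs,p)-ps]
    r=least_squares(f,[.5,0,.1]);return r.x,r.fun
A=lambda x,y:np.array([110+x/5-.4,125+y/5-.4]);B=lambda x,y:np.array([250+x/6-.4,205+y/6-.4])
C=lambda x,y:np.array([220+x/8-.4,135+y/8-.4]);D=lambda x,y:np.array([300+x/6-.4,150+y/6-.4])
E
python3 - <<'E'
from m import *
P=[]
for t,s in [((145,150),(218,125)),((180,120),(180,155)),((240,255),(118,47)),((270,220),(80,85))]:
    x,f=tri(B(*t),C(*s)); print(x.round(4),f.round(1)); P.append(x)
P=np.array(P);print('c',P.mean(0),[np.linalg.norm(P[i]-P[i-1]) for i in range(4)])
for z in (.102,.107,.112):
  Q=[ray(Kt,Vt,B(*t),z) for t in [(145,150),(180,120),(240,255),(270,220)]]
  Q=np.array(Q);d=(Q[2]+Q[3]-Q[0]-Q[1]);print(z,Q.mean(0),np.linalg.norm(d)/2,np.degrees(np.arctan2(d[1],d[0])))
# mouth
for t,s in [((222,228),(312,232)),((232,398),(277,98))]:
    x,f=tri(A(*t),D(*s)); print('slot',x.round(4),f.round(1))
Q=np.array([ray(Kt,Vt,A(*t),.099) for t in [(222,228),(232,398)]]);d=Q[0]-Q[1];print(Q,Q.mean(0),np.linalg.norm(d),np.degrees(np.arctan2(d[1],d[0])))
Q=np.array([ray(Ks,Vs,D(*t),.099) for t in [(312,232),(277,98)]]);d=Q[0]-Q[1];print(Q,Q.mean(0),np.linalg.norm(d),np.degrees(np.arctan2(d[1],d[0])))
# collar outer ellipse: threshold-based circle; housing corners at z .06
Q=np.array([ray(Kt,Vt,A(*t),.060) for t in [(85,32),(480,70),(432,540),(28,505)]]);print(Q)
for i in range(4): print(np.linalg.norm(Q[i]-Q[i-1]),np.degrees(np.arctan2(*(Q[i]-Q[i-1])[[1,0]])))
E
```

```text
[ 0.467  -0.0536  0.103 ] [-0.9 -0.1 -1.1 -0.1]
[ 0.476  -0.0646  0.1008] [-1.  -0.1 -1.2 -0.1]
[ 0.4346 -0.0819  0.1022] [-1.1 -0.1 -1.3 -0.1]
[ 0.445  -0.0923  0.0977] [-0.8 -0.  -1.  -0.1]
c [ 0.45564016 -0.07309604  0.10091037] [np.float64(0.044814503400840124), np.float64(0.01438554102592624), np.float64(0.04496285172566102), np.float64(0.015323202771420675)]
0.102 [ 0.45555513 -0.07471452  0.102     ] 0.042176389811456945 -138.64032369364335
0.107 [ 0.4556302  -0.07430365  0.107     ] 0.04193806967238168 -138.64032369364344
0.112 [ 0.45570527 -0.07389279  0.112     ] 0.04169974953330632 -138.64032369364338
slot [0.5799 0.1667 0.097 ] [-0.5 -0.1 -0.6  0. ]
slot [0.5166 0.1632 0.0969] [-0.8 -0.1 -1.   0.1]
[[0.57950655 0.16531694 0.099     ]
 [0.51629628 0.16131563 0.099     ]] [0.54790142 0.16331628 0.099     ] 0.06333679133228458 3.622085854765967
[[0.58137348 0.16741978 0.099     ]
 [0.51834009 0.16479637 0.099     ]] [0.54985679 0.16610808 0.099     ] 0.06308796254649154 2.383242880559494
[[0.66179237 0.22620208 0.06      ]
 [0.64554744 0.0726679  0.06      ]
 [0.46291359 0.0917557  0.06      ]
 [0.47823845 0.24607945 0.06      ]]
0.18462705660548429 -6.180571795537959
0.15439120565309847 -96.03980165859726
0.1836286064584488 174.0334479475167
0.15508278670279396 84.3289307200239
```

```bash
python3 - <<'E'
from h import *
T=pose();print(T.round(3));print(np.degrees(np.arctan2(T[1,0],T[0,0])))
E
```

```text
[[ 0.379 -0.001 -0.925  0.237]
 [ 0.925 -0.002  0.379  0.578]
 [-0.002 -1.     0.     0.238]
 [ 0.     0.     0.     1.   ]]
67.72521635516783
```

>>> send_rows(
  steps=[
    {"jaw": 1, "delta_pos": [0.026, -0.0345, 0], "twist": [0, 0, 2.1]},
    {"jaw": 1, "delta_pos": [0.026, -0.0345, 0], "twist": [0, 0, 2.1]},
    {"jaw": 1, "delta_pos": [0.026, -0.0345, 0], "twist": [0, 0, 2.1]},
    {"jaw": 1, "delta_pos": [0.026, -0.0345, 0], "twist": [0, 0, 2.1]},
    {"jaw": 1, "delta_pos": [0.026, -0.0345, 0], "twist": [0, 0, 2.1]},
    {"jaw": 1, "delta_pos": [0.026, -0.0345, 0], "twist": [0, 0, 2.1]},
    {"jaw": 1, "delta_pos": [0.026, -0.0345, 0], "twist": [0, 0, 2.1]},
    {"jaw": 1, "delta_pos": [0.026, -0.0345, 0], "twist": [0, 0, 2.1]},
    {"jaw": 1, "delta_pos": [0.026, -0.0345, 0], "twist": [0, 0, 2.1]},
    {"jaw": 1, "delta_pos": [0.026, -0.0345, 0], "twist": [0, 0, 2.1]},
    {"jaw": 1, "delta_pos": [0.026, -0.0345, 0], "twist": [0, 0, 2.1]},
    {"jaw": 1, "delta_pos": [0.026, -0.0345, 0], "twist": [0, 0, 2.1]},
  ],
)

```text
time_s: 1.15
ee_pos: [0.5385, 0.1771, 0.2391]
ee_rot: [-1.184, -1.248, 1.248]
ft_force: [0.0, 0.8, -0.3]
grip_width: 0.0857
```

>>> send_rows(
  steps=[
    {"jaw": 1, "delta_pos": [0, 0, 0], "twist": [0, 0, 0]},
    {"jaw": 1, "delta_pos": [0, 0, 0], "twist": [0, 0, 0]},
    {"jaw": 1, "delta_pos": [0, 0, 0], "twist": [0, 0, 0]},
  ],
)

```text
time_s: 1.4
ee_pos: [0.5373, 0.179, 0.2388]
ee_rot: [-1.184, -1.245, 1.247]
ft_force: [0.0, -0.3, 0.0]
grip_width: 0.0851
```

```bash
python3 - <<'E'
from h import *
T=pose();np.save('T1.npy',T);im=save('wrist','pics/w1.png')
im=cv2.imread('pics/w1.png');K,V=cam('wrist',T);print(T.round(4))
print(proj(K,V,[.5485,.1645,.099]),proj(K,V,[.58,.166,.099]))
cv2.imwrite('pics/w1b.png',cv2.resize(im,(800,600)))
E
```

```text
[[-5.010e-02 -1.600e-03 -9.987e-01  5.373e-01]
 [ 9.987e-01  2.000e-04 -5.010e-02  1.790e-01]
 [ 3.000e-04 -1.000e+00  1.600e-03  2.388e-01]
 [ 0.000e+00  0.000e+00  0.000e+00  1.000e+00]]
[242.27516506 194.74237212] [242.63894864 221.55573099]
```

View pics/w1b.png

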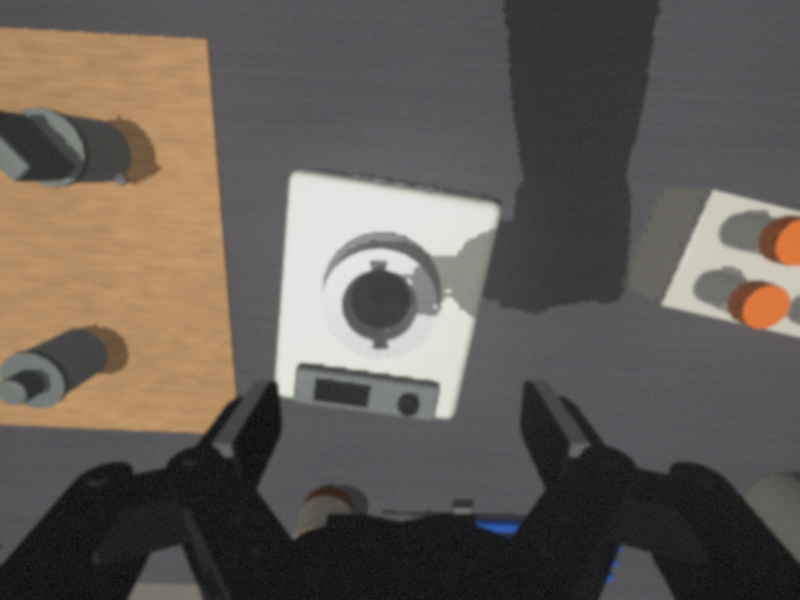

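```bash
python3 - <<'E'
from h import *
T=np.load('T1.npy');K,V=cam('wrist',T)
im=cv2.imread('pics/w1.png');cv2.imwrite('pics/w1c.png',cv2.resize(im[145:245,195:295],None,fx=6,fy=6,interpolation=cv2.INTER_CUBIC))
E
```

```text
(no output)
```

View pics/w1c.png

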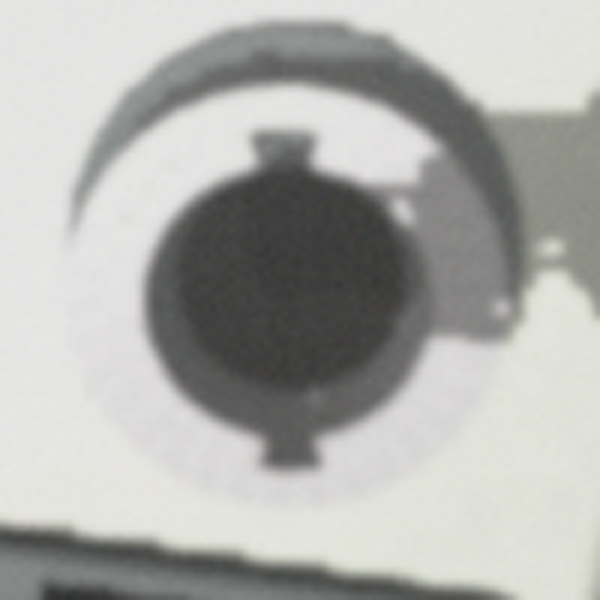

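```bash
python3 - <<'E'
from h import *
T=np.load('T1.npy');K,V=cam('wrist',T)
F=lambda x,y:(195+x/6-.4,145+y/6-.4)
q=[ray(K,V,F(*p),.099) for p in [(284,131),(291,468),(146,297),(432,297)]];d=q[1]-q[0]
print(np.round(q,4),(q[0]+q[1])/2,(q[2]+q[3])/2,np.linalg.norm(d),np.degrees(np.arctan2(d[1],d[0])))
E
```

```text
[[0.5174 0.1631 0.099 ]
 [0.5812 0.1666 0.099 ]
 [0.549  0.1393 0.099 ]
 [0.5464 0.1907 0.099 ]] [0.54931808 0.16481146 0.099     ] [0.54774312 0.16500739 0.099     ] 0.0639486741022418 3.134919462730864
```

>>> send_rows(
  steps=[
    {"jaw": 1, "delta_pos": [-0.008, -0.0255, -0.004], "twist": [0, 0, 3.9]},
    {"jaw": 1, "delta_pos": [-0.008, -0.0255, -0.004], "twist": [0, 0, 3.9]},
    {"jaw": 1, "delta_pos": [-0.008, -0.0255, -0.004], "twist": [0, 0, 3.9]},
    {"jaw": 1, "delta_pos": [-0.008, -0.0255, -0.004], "twist": [0, 0, 3.9]},
    {"jaw": 1, "delta_pos": [-0.008, -0.0255, -0.004], "twist": [0, 0, 3.9]},
    {"jaw": 1, "delta_pos": [-0.008, -0.0255, -0.004], "twist": [0, 0, 3.9]},
    {"jaw": 1, "delta_pos": [-0.008, -0.0255, -0.004], "twist": [0, 0, 3.9]},
    {"jaw": 1, "delta_pos": [-0.008, -0.0255, -0.004], "twist": [0, 0, 3.9]},
    {"jaw": 1, "delta_pos": [-0.008, -0.0255, -0.004], "twist": [0, 0, 3.9]},
    {"jaw": 1, "delta_pos": [-0.008, -0.0255, -0.004], "twist": [0, 0, 3.9]},
    {"jaw": 1, "delta_pos": [0, 0, 0], "twist": [0, 0, 0]},
    {"jaw": 1, "delta_pos": [0, 0, 0], "twist": [0, 0, 0]},
  ],
)

```text
time_s: 2.45
ee_pos: [0.4571, -0.0752, 0.1991]
ee_rot: [-0.769, -1.724, 1.723]
ft_force: [0.0, 0.5, -0.5]
grip_width: 0.0857
```

```bash
python3 - <<'E'
from h import *
T=pose();np.save('T2.npy',T);im=save('wrist','pics/w2.png')
im=cv2.imread('pics/w2.png');K,V=cam('wrist',T);print(T.round(4),np.degrees(np.arctan2(T[1,0],T[0,0])))
print(proj(K,V,[.4556,-.0735,.102]))
cv2.imwrite('pics/w2b.png',cv2.resize(im,(800,600)))
E
```

```text
[[-6.675e-01 -6.000e-04 -7.446e-01  4.571e-01]
 [ 7.446e-01  8.000e-04 -6.675e-01 -7.520e-02]
 [ 9.000e-04 -1.000e+00 -1.000e-04  1.991e-01]
 [ 0.000e+00  0.000e+00  0.000e+00  1.000e+00]] 131.87309034016184
[258.56106707 198.25911414]
```

View pics/w2b.png

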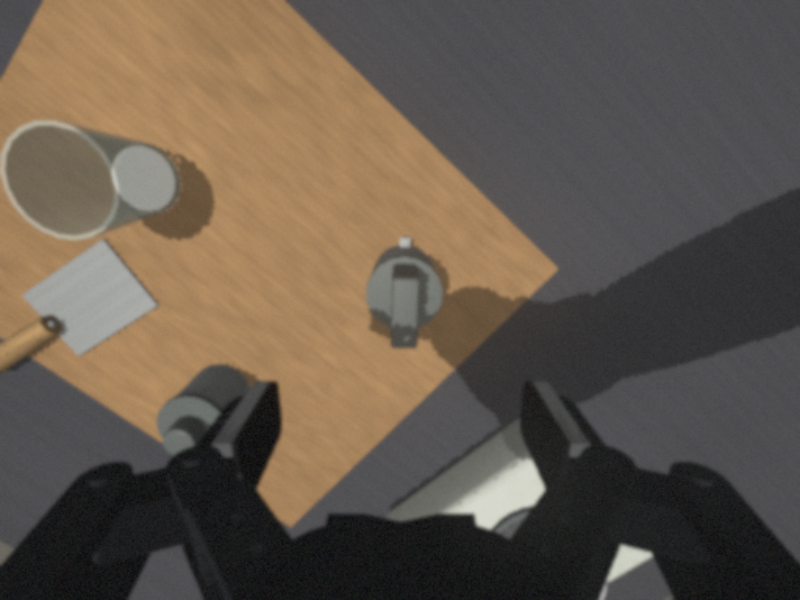

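>>> send_rows(
  steps=[
    {"jaw": 1, "delta_pos": [-0.0015, 0.0015, -0.015], "twist": [0, 0, -0.4]},
    {"jaw": 1, "delta_pos": [0, 0, -0.02], "twist": [0, 0, 0]},
    {"jaw": 1, "delta_pos": [0, 0, -0.02], "twist": [0, 0, 0]},
    {"jaw": 1, "delta_pos": [0, 0, -0.02], "twist": [0, 0, 0]},
    {"jaw": 1, "delta_pos": [0, 0, -0.02], "twist": [0, 0, 0]},
    {"jaw": 1, "delta_pos": [0, 0, -0.015], "twist": [0, 0, 0]},
    {"jaw": 1, "delta_pos": [0, 0, -0.01], "twist": [0, 0, 0]},
    {"jaw": 1, "delta_pos": [0, 0, 0], "twist": [0, 0, 0]},
    {"jaw": 1, "delta_pos": [0, 0, 0], "twist": [0, 0, 0]},
  ],
)

```text
time_s: 3.25
ee_pos: [0.4564, -0.0734, 0.0793]
ee_rot: [-0.772, -1.721, 1.721]
ft_force: [-0.5, -1.1, 0.7]
grip_width: 0.0856
```

```bash
python3 - <<'E'
from h import *
T=pose();im=save('wrist','pics/w3.png')
im=cv2.imread('pics/w3.png');print(T.round(4),np.degrees(np.arctan2(T[1,0],T[0,0])))
cv2.imwrite('pics/w3b.png',cv2.resize(im,(800,600)))
E
```

```text
[[-6.641e-01 -6.000e-04 -7.477e-01  4.564e-01]
 [ 7.477e-01  4.000e-04 -6.641e-01 -7.340e-02]
 [ 7.000e-04 -1.000e+00  2.000e-04  7.930e-02]
 [ 0.000e+00  0.000e+00  0.000e+00  1.000e+00]] 131.61083280815004
```

View pics/w3b.png

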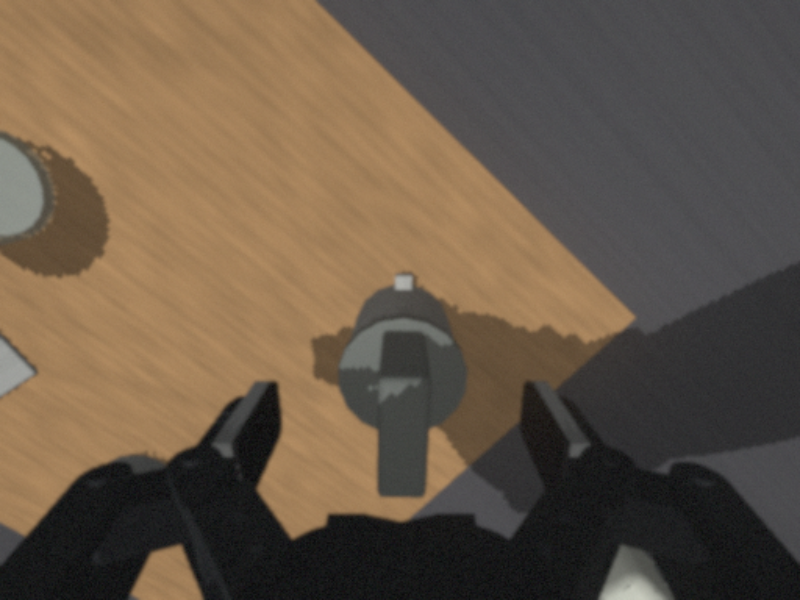

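>>> send_rows(
  force=70,
  steps=[
    {"jaw": 0.5, "delta_pos": [0, 0, -0.001], "twist": [0, 0, 0]},
    {"jaw": 0.3, "delta_pos": [0, 0, 0], "twist": [0, 0, 0]},
    {"jaw": 0.15, "delta_pos": [0, 0, 0], "twist": [0, 0, 0]},
    {"jaw": 0, "delta_pos": [0, 0, 0], "twist": [0, 0, 0]},
    {"jaw": 0, "delta_pos": [0, 0, 0], "twist": [0, 0, 0]},
    {"jaw": 0, "delta_pos": [0, 0, 0], "twist": [0, 0, 0]},
    {"jaw": 0, "delta_pos": [0, 0, 0], "twist": [0, 0, 0]},
    {"jaw": 0, "delta_pos": [0, 0, 0], "twist": [0, 0, 0]},
    {"jaw": 0, "delta_pos": [0, 0, 0], "twist": [0, 0, 0]},
  ],
)

```text
time_s: 4.05
ee_pos: [0.4566, -0.0746, 0.0785]
ee_rot: [-0.775, -1.72, 1.72]
ft_force: [-0.3, -1.0, 2.0]
grip_width: 0.0153
```

>>> send_rows(
  steps=[
    {"jaw": 0, "delta_pos": [0, 0, 0.01], "twist": [0, 0, 0]},
    {"jaw": 0, "delta_pos": [0, 0, 0.02], "twist": [0, 0, 0]},
    {"jaw": 0, "delta_pos": [0, 0, 0.02], "twist": [0, 0, 0]},
    {"jaw": 0, "delta_pos": [0, 0, 0.02], "twist": [0, 0, 0]},
    {"jaw": 0, "delta_pos": [0, 0, 0.02], "twist": [0, 0, 0]},
    {"jaw": 0, "delta_pos": [0, 0, 0.02], "twist": [0, 0, 0]},
    {"jaw": 0, "delta_pos": [0, 0, 0.02], "twist": [0, 0, 0]},
    {"jaw": 0, "delta_pos": [0, 0, 0.01], "twist": [0, 0, 0]},
    {"jaw": 0, "delta_pos": [0, 0, 0], "twist": [0, 0, 0]},
    {"jaw": 0, "delta_pos": [0, 0, 0], "twist": [0, 0, 0]},
  ],
)

```text
time_s: 4.88
ee_pos: [0.4562, -0.0744, 0.2181]
ee_rot: [-0.774, -1.72, 1.72]
ft_force: [0.4, 0.1, -4.6]
grip_width: 0.0153
```

```bash
python3 - <<'E'
from h import *
T=pose();im=save('wrist','pics/w4.png');s=ctrl.sense()
im=cv2.imread('pics/w4.png');print(T.round(4),np.degrees(np.arctan2(T[1,0],T[0,0])),s['ft_force'],s['moment'],s['grip_width'])
cv2.imwrite('pics/w4b.png',cv2.resize(im,(800,600)))
E
```

```text
[[-6.629e-01 -0.000e+00 -7.487e-01  4.562e-01]
 [ 7.487e-01 -1.000e-04 -6.629e-01 -7.440e-02]
 [-0.000e+00 -1.000e+00  1.000e-04  2.181e-01]
 [ 0.000e+00  0.000e+00  0.000e+00  1.000e+00]] 131.52296781631858 [-1.02026976 -0.33243991 -2.7668697 ] [ 0.02899489  0.05852263 -0.02896296] 0.015017536661252502
```

View pics/w4b.png

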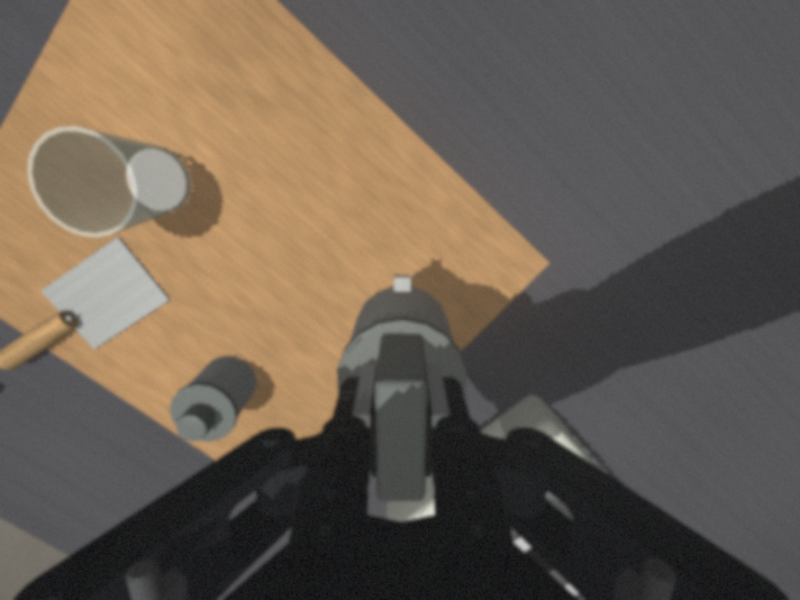

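```bash
python3 - <<'E'
from h import *
im=cv2.imread('pics/w4.png');cv2.imwrite('pics/w4c.png',cv2.resize(im[165:335,205:305],None,fx=3.5*1.7,fy=3.5,interpolation=cv2.INTER_CUBIC))
cv2.imwrite('pics/w4d.png',cv2.resize(im[170:215,225:290],None,fx=10,fy=10,interpolation=cv2.INTER_CUBIC))
K,V=cam('wrist',np.eye(4))
for h in (.0765,.0785):
  print(h,[(r,proj(K,V,[0,h-.015,r]).round(1)) for r in (.0245,.031)],proj(K,V,[0,h-.102,.022]).round(1),proj(K,V,[0,h-.102,-.022]).round(1),'lid',[proj(K,V,[0,h-.062,.026]).round(1),proj(K,V,[0.,h-.102,.0]).round(1)])
E
```

```text
0.0765 [(0.0245, array([256.3, 183. ])), (0.031, array([256.3, 174.7]))] [256.5 240.2] [256.4 318.3] lid [array([256.4, 202.1]), array([256.5, 281.3])]
0.0785 [(0.0245, array([256.3, 182.3])), (0.031, array([256.3, 174.1]))] [256.5 238.1] [256.4 315.3] lid [array([256.4, 200.9]), array([256.5, 278.8])]
```

View pics/w4d.png

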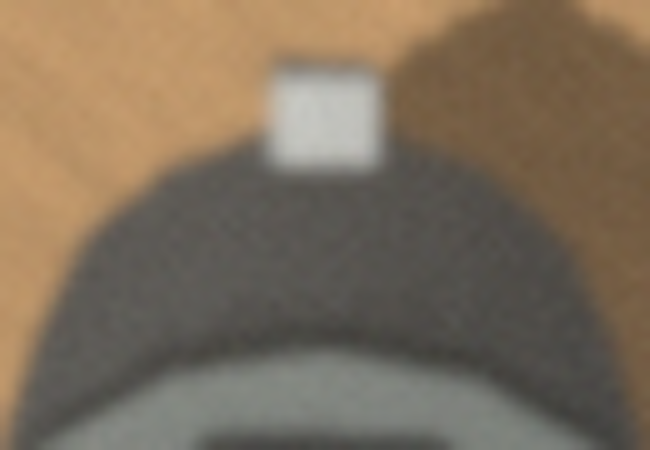

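View pics/w4c.png

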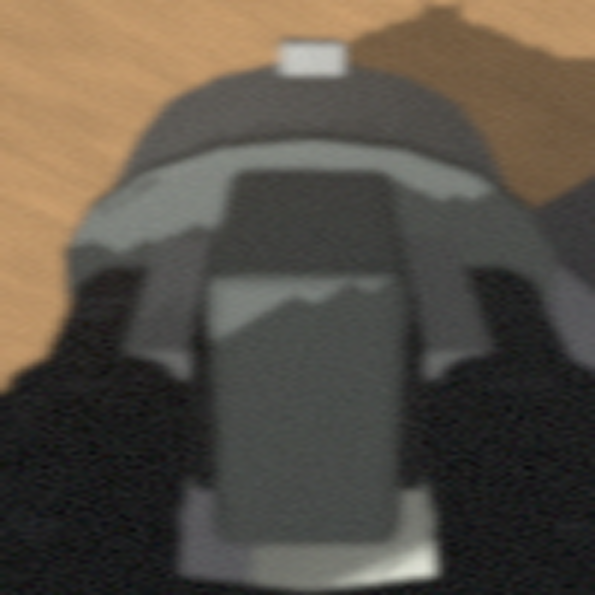

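>>> send_rows(
  steps=[
    {"jaw": 0, "delta_pos": [0.0092, 0.0239, 0], "twist": [0, 0, -3.84]},
    {"jaw": 0, "delta_pos": [0.0092, 0.0239, 0], "twist": [0, 0, -3.84]},
    {"jaw": 0, "delta_pos": [0.0092, 0.0239, 0], "twist": [0, 0, -3.84]},
    {"jaw": 0, "delta_pos": [0.0092, 0.0239, 0], "twist": [0, 0, -3.84]},
    {"jaw": 0, "delta_pos": [0.0092, 0.0239, 0], "twist": [0, 0, -3.84]},
    {"jaw": 0, "delta_pos": [0.0092, 0.0239, 0], "twist": [0, 0, -3.84]},
    {"jaw": 0, "delta_pos": [0.0092, 0.0239, 0], "twist": [0, 0, -3.84]},
    {"jaw": 0, "delta_pos": [0.0092, 0.0239, 0], "twist": [0, 0, -3.84]},
    {"jaw": 0, "delta_pos": [0.0092, 0.0239, 0], "twist": [0, 0, -3.84]},
    {"jaw": 0, "delta_pos": [0.0092, 0.0239, 0], "twist": [0, 0, -3.84]},
    {"jaw": 0, "delta_pos": [0, 0, 0], "twist": [0, 0, 0]},
    {"jaw": 0, "delta_pos": [0, 0, 0], "twist": [0, 0, 0]},
  ],
)

```text
time_s: 5.93
ee_pos: [0.5473, 0.1653, 0.2159]
ee_rot: [-1.179, -1.248, 1.254]
ft_force: [-0.2, -1.1, -3.9]
grip_width: 0.0147
```

```bash
cat > st.py <<'E'
from h import *
import sys
T=pose();s=ctrl.sense();print(T[:3,3].round(4),'yaw',np.degrees(np.arctan2(T[1,0],T[0,0])).round(2),'ydir',T[:3,1].round(4),s['ft_force'].round(1),s['moment'].round(3),s['grip_width'].round(4),s['time_s'])
E
python3 st.py; python3 - <<'E'
from h import *
for n in ('top','scene','wrist'):save(n,f'pics/{n}5.png')
a=cv2.imread('pics/top5.png')[120:240,100:220];b=cv2.imread('pics/scene5.png')[130:230,290:390];b=cv2.resize(b,(120,120))
cv2.imwrite('pics/5.png',cv2.resize(np.hstack([a,b]),(800,400),interpolation=cv2.INTER_CUBIC))
E
```

```text
Traceback (most recent call last):
  File "st.py", line 3, in <module>
    T=pose();s=ctrl.sense();print(T[:3,3].round(4),'yaw',np.degrees(np.arctan2(T[1,0],T[0,0])).round(2),'ydir',T[:3,1].round(4),s['ft_force'].round(1),s['moment'].round(3),s['grip_width'].round(4),s['time_s'])
                                                                                                                                                                            ^^^^^^^^^^^^^^^^^^^^^
AttributeError: 'float' object has no attribute 'round'
```

View pics/5.png

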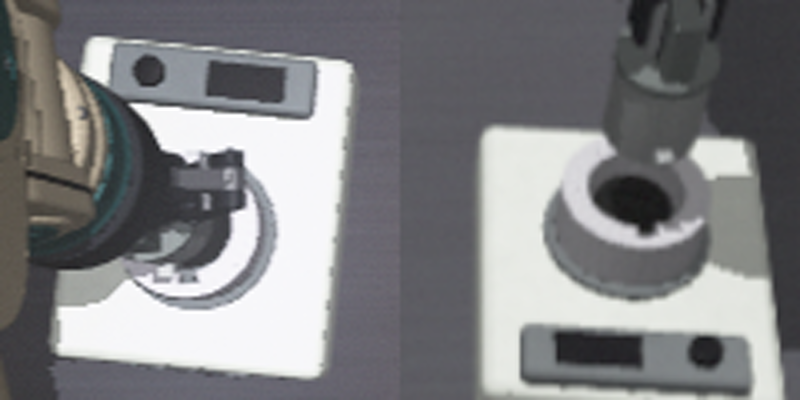

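View pics/wrist5.png

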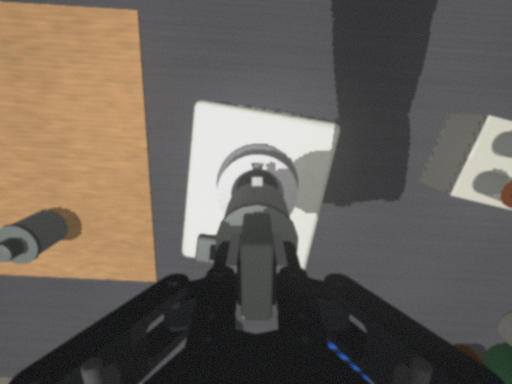

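>>> send_rows(
  steps=[
    {"jaw": 0, "delta_pos": [0.0005, 0, -0.012], "twist": [0, 0, 0]},
    {"jaw": 0, "delta_pos": [0, 0, -0.012], "twist": [0, 0, 0]},
    {"jaw": 0, "delta_pos": [0, 0, -0.01], "twist": [0, 0, 0]},
    {"jaw": 0, "delta_pos": [0, 0, 0], "twist": [0, 0, 0]},
    {"jaw": 0, "delta_pos": [0, 0, 0], "twist": [0, 0, 0]},
  ],
)

```text
time_s: 6.5
ee_pos: [0.5474, 0.164, 0.1825]
ee_rot: [-1.181, -1.246, 1.251]
ft_force: [0.5, 0.4, -2.8]
grip_width: 0.0151
```

```bash
sed -i "s/s\['grip_width'\].round(4)/round(s['grip_width'],4)/" st.py
python3 st.py; python3 - <<'E'
from h import *
for n in ('top','scene','wrist'):save(n,f'pics/{n}6.png')
b=cv2.imread('pics/wrist6.png')[130:250,200:320];c=cv2.imread('pics/scene6.png')[130:230,290:390];c=cv2.resize(c,(120,120))
cv2.imwrite('pics/6.png',cv2.resize(np.hstack([b,c]),(800,400),interpolation=cv2.INTER_CUBIC))
E
```

```text
[0.5474 0.164  0.1825] yaw 93.1 ydir [-3.6e-03 -6.0e-04 -1.0e+00] [ 0.5  0.4 -2.8] [-0.056  0.027  0.033] 0.0151 6.5
```

View pics/6.png

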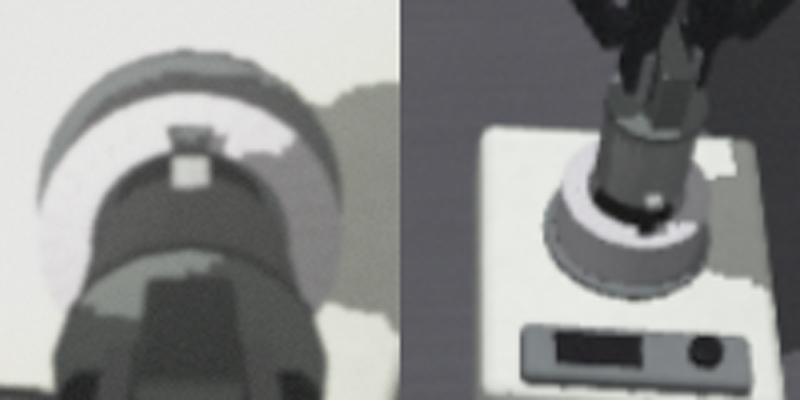

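>>> send_rows(
  steps=[
    {"jaw": 0, "delta_pos": [0.0003, 0.0005, -0.002], "twist": [0, 0, 0]},
    {"jaw": 0, "delta_pos": [0, 0, -0.002], "twist": [0, 0, 0]},
    {"jaw": 0, "delta_pos": [0, 0, -0.002], "twist": [0, 0, 0]},
    {"jaw": 0, "delta_pos": [0, 0, -0.001], "twist": [0, 0, 0]},
    {"jaw": 0, "delta_pos": [0, 0, -0.001], "twist": [0, 0, 0]},
    {"jaw": 0, "delta_pos": [0, 0, 0], "twist": [0, 0, 0]},
  ],
)

```text
time_s: 7.15
ee_pos: [0.5489, 0.165, 0.176]
ee_rot: [-1.183, -1.249, 1.25]
ft_force: [0.5, -0.6, -3.7]
grip_width: 0.0153
```

```bash
python3 st.py
```

```text
[0.5489 0.165  0.176 ] yaw 93.13 ydir [-5.e-04 -1.e-04 -1.e+00] [ 0.5 -0.6 -3.7] [0.045 0.033 0.039] 0.0153 7.15
```

>>> send_rows(
  steps=[
    {"jaw": 0, "delta_pos": [0, 0, -0.001], "twist": [0, 0, 0]},
    {"jaw": 0, "delta_pos": [0, 0, -0.001], "twist": [0, 0, 0]},
    {"jaw": 0, "delta_pos": [0, 0, -0.001], "twist": [0, 0, 0]},
    {"jaw": 0, "delta_pos": [0, 0, -0.001], "twist": [0, 0, 0]},
  ],
)

```text
time_s: 7.48
ee_pos: [0.5492, 0.165, 0.1722]
ee_rot: [-1.183, -1.249, 1.249]
ft_force: [0.3, 0.8, -4.2]
grip_width: 0.0153
```

```bash
python3 st.py
```

```text
[0.5492 0.165  0.1722] yaw 93.12 ydir [ 0.  0. -1.] [ 0.3  0.8 -4.2] [ 0.079  0.046 -0.014] 0.0153 7.4833
```

No contact; the foot is entering the bore (underside about 5 mm below the mouth).

>>> send_rows(
  steps=[
    {"jaw": 0, "delta_pos": [0, 0, -0.001], "twist": [0, 0, 0]},
    {"jaw": 0, "delta_pos": [0, 0, -0.001], "twist": [0, 0, 0]},
    {"jaw": 0, "delta_pos": [0, 0, -0.001], "twist": [0, 0, 0]},
    {"jaw": 0, "delta_pos": [0, 0, -0.001], "twist": [0, 0, 0]},
  ],
)

```text
time_s: 7.82
ee_pos: [0.5491, 0.165, 0.1682]
ee_rot: [-1.183, -1.249, 1.249]
ft_force: [-1.1, -0.7, -2.7]
grip_width: 0.0152
```

```bash
python3 st.py;python3 - <<'E'
from h import *
for n in ('scene','wrist'):save(n,f'pics/{n}7.png')
b=cv2.imread('pics/wrist7.png')[130:250,200:320];c=cv2.imread('pics/scene7.png')[130:230,290:390];c=cv2.resize(c,(120,120))
cv2.imwrite('pics/7.png',cv2.resize(np.hstack([b,c]),(800,400),interpolation=cv2.INTER_CUBIC))
E
```

```text
[0.5491 0.165  0.1682] yaw 93.13 ydir [-1.e-04 -0.e+00 -1.e+00] [-1.1 -0.7 -2.7] [ 0.005 -0.003 -0.009] 0.0152 7.8167
```

View pics/7.png

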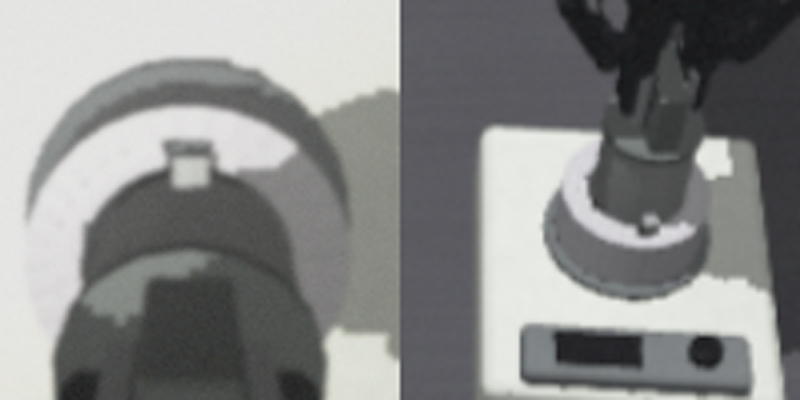

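>>> send_rows(
  steps=[
    {"jaw": 0, "delta_pos": [0, 0, -0.001], "twist": [0, 0, 0]},
    {"jaw": 0, "delta_pos": [0, 0, -0.001], "twist": [0, 0, 0]},
    {"jaw": 0, "delta_pos": [0, 0, -0.001], "twist": [0, 0, 0]},
    {"jaw": 0, "delta_pos": [0, 0, -0.001], "twist": [0, 0, 0]},
  ],
)

```text
time_s: 8.25
ee_pos: [0.5491, 0.165, 0.1642]
ee_rot: [-1.183, -1.249, 1.249]
ft_force: [0.2, -0.1, -3.3]
grip_width: 0.0153
```

```bash
python3 st.py
```

```text
[0.5491 0.165  0.1642] yaw 93.12 ydir [-0. -0. -1.] [ 0.2 -0.1 -3.3] [ 0.014  0.041 -0.01 ] 0.0153 8.25
```

>>> send_rows(
  steps=[
    {"jaw": 0, "delta_pos": [0, 0, -0.001], "twist": [0, 0, 0]},
    {"jaw": 0, "delta_pos": [0, 0, -0.001], "twist": [0, 0, 0]},
    {"jaw": 0, "delta_pos": [0, 0, -0.001], "twist": [0, 0, 0]},
    {"jaw": 0, "delta_pos": [0, 0, -0.001], "twist": [0, 0, 0]},
  ],
)

```text
time_s: 8.58
ee_pos: [0.5492, 0.1651, 0.1608]
ee_rot: [-1.183, -1.249, 1.249]
ft_force: [-0.8, 0.3, 1.1]
grip_width: 0.0154
```

```bash
python3 st.py
```

```text
[0.5492 0.1651 0.1608] yaw 93.12 ydir [ 2.e-04 -0.e+00 -1.e+00] [-0.8  0.3  1.1] [-0.103  0.318 -0.006] 0.0154 8.5833
```

>>> send_rows(
  steps=[
    {"jaw": 0, "delta_pos": [0, 0, -0.001], "twist": [0, 0, 0]},
    {"jaw": 0, "delta_pos": [0, 0, -0.001], "twist": [0, 0, 0]},
    {"jaw": 0, "delta_pos": [0, 0, -0.001], "twist": [0, 0, 0]},
    {"jaw": 0, "delta_pos": [0, 0, -0.001], "twist": [0, 0, 0]},
    {"jaw": 0, "delta_pos": [0, 0, -0.001], "twist": [0, 0, 0]},
    {"jaw": 0, "delta_pos": [0, 0, -0.001], "twist": [0, 0, 0]},
  ],
)

```text
time_s: 9.08
ee_pos: [0.5492, 0.1651, 0.1546]
ee_rot: [-1.183, -1.249, 1.249]
ft_force: [-2.4, -0.7, 3.6]
grip_width: 0.0151
```

```bash
python3 st.py
```

```text
[0.5492 0.1651 0.1546] yaw 93.12 ydir [ 3.e-04  0.e+00 -1.e+00] [-2.4 -0.7  3.6] [-0.116  0.57   0.   ] 0.0151 9.0833
```

>>> send_rows(
  steps=[
    {"jaw": 0, "delta_pos": [-0.0007, 0, -0.001], "twist": [0, 0, 0]},
    {"jaw": 0, "delta_pos": [0, 0, -0.001], "twist": [0, 0, 0]},
    {"jaw": 0, "delta_pos": [0, 0, -0.001], "twist": [0, 0, 0]},
    {"jaw": 0, "delta_pos": [0, 0, -0.001], "twist": [0, 0, 0]},
    {"jaw": 0, "delta_pos": [0, 0, -0.001], "twist": [0, 0, 0]},
    {"jaw": 0, "delta_pos": [0, 0, -0.001], "twist": [0, 0, 0]},
  ],
)

```text
time_s: 9.58
ee_pos: [0.5491, 0.1651, 0.1488]
ee_rot: [-1.184, -1.25, 1.249]
ft_force: [-2.2, -0.5, 5.7]
grip_width: 0.0151
```

```bash
python3 st.py
```

```text
[0.5491 0.1651 0.1488] yaw 93.12 ydir [ 1.4e-03  1.0e-04 -1.0e+00] [-2.2 -0.5  5.7] [-0.236  0.328  0.047] 0.0151 9.5833
```

>>> send_rows(
  steps=[
    {"jaw": 0, "delta_pos": [0, 0, -0.001], "twist": [0, 0, 0]},
    {"jaw": 0, "delta_pos": [0, 0, -0.001], "twist": [0, 0, 0]},
    {"jaw": 0, "delta_pos": [0, 0, -0.001], "twist": [0, 0, 0]},
    {"jaw": 0, "delta_pos": [0, 0, -0.001], "twist": [0, 0, 0]},
    {"jaw": 0, "delta_pos": [0, 0, 0], "twist": [0, 0, 0]},
  ],
)

```text
time_s: 10.0
ee_pos: [0.5491, 0.1651, 0.145]
ee_rot: [-1.184, -1.25, 1.248]
ft_force: [-1.8, -0.1, 7.9]
grip_width: 0.0153
```

```bash
python3 st.py
```

```text
[0.5491 0.1651 0.145 ] yaw 93.12 ydir [ 1.5e-03  2.0e-04 -1.0e+00] [-1.8 -0.1  7.9] [-0.231  0.459  0.022] 0.0153 10.0
```

>>> send_rows(
  steps=[
    {"jaw": 0, "delta_pos": [0, 0, -0.001], "twist": [0, 0, 0]},
    {"jaw": 0, "delta_pos": [0, 0, -0.0005], "twist": [0, 0, 0]},
    {"jaw": 0, "delta_pos": [0, 0, 0], "twist": [0, 0, 0]},
  ],
)

```text
time_s: 10.25
ee_pos: [0.5491, 0.1651, 0.1437]
ee_rot: [-1.184, -1.25, 1.248]
ft_force: [-2.5, 0.3, 7.1]
grip_width: 0.0153
```

```bash
python3 st.py
```

```text
[0.5491 0.1651 0.1437] yaw 93.12 ydir [ 1.5e-03  1.0e-04 -1.0e+00] [-2.5  0.3  7.1] [-0.301  0.497 -0.012] 0.0153 10.25
```

>>> send_rows(
  steps=[
    {"jaw": 0, "delta_pos": [0, 0, -0.0005], "twist": [0, 0, 0]},
    {"jaw": 0, "delta_pos": [0, 0, -0.0005], "twist": [0, 0, 0]},
    {"jaw": 0, "delta_pos": [0, 0, 0], "twist": [0, 0, 0]},
  ],
)

```text
time_s: 10.5
ee_pos: [0.5491, 0.1651, 0.1428]
ee_rot: [-1.184, -1.25, 1.248]
ft_force: [-2.6, -1.4, 8.0]
grip_width: 0.0152
```

```bash
python3 st.py
```

```text
[0.5491 0.1651 0.1428] yaw 93.12 ydir [ 1.6e-03  1.0e-04 -1.0e+00] [-2.6 -1.4  8. ] [-0.276  0.54  -0.013] 0.0152 10.5
```

>>> send_rows(
  steps=[
    {"jaw": 0, "delta_pos": [0, 0, -0.0005], "twist": [0, 0, 0]},
    {"jaw": 0, "delta_pos": [0, 0, -0.0005], "twist": [0, 0, 0]},
    {"jaw": 0, "delta_pos": [0, 0, 0], "twist": [0, 0, 0]},
  ],
)

```text
time_s: 10.75
ee_pos: [0.5491, 0.1651, 0.1418]
ee_rot: [-1.184, -1.25, 1.248]
ft_force: [-2.5, -0.7, 7.3]
grip_width: 0.015
```

```bash
python3 st.py
```

```text
[0.5491 0.1651 0.1418] yaw 93.12 ydir [ 1.6e-03  1.0e-04 -1.0e+00] [-2.5 -0.7  7.3] [-0.276  0.58   0.015] 0.015 10.75
```

>>> send_rows(
  steps=[
    {"jaw": 0, "delta_pos": [0, 0, -0.0005], "twist": [0, 0, 0]},
    {"jaw": 0, "delta_pos": [0, 0, 0], "twist": [0, 0, 0]},
  ],
)

```text
time_s: 10.92
ee_pos: [0.5491, 0.1651, 0.1415]
ee_rot: [-1.184, -1.251, 1.248]
ft_force: [-2.2, -0.1, 9.8]
grip_width: 0.015
```

```bash
python3 st.py
```

```text
[0.5491 0.1651 0.1415] yaw 93.12 ydir [ 1.7e-03  2.0e-04 -1.0e+00] [-2.2 -0.1  9.8] [-0.259  0.614 -0.069] 0.015 10.9167
```

Near the stop, force is low. Try the twist, a small piece first.

>>> send_rows(
  steps=[
    {"jaw": 0, "delta_pos": [0, 0, 0], "twist": [0, 0, -2]},
    {"jaw": 0, "delta_pos": [0, 0, 0], "twist": [0, 0, -2]},
    {"jaw": 0, "delta_pos": [0, 0, 0], "twist": [0, 0, -2]},
    {"jaw": 0, "delta_pos": [0, 0, 0], "twist": [0, 0, -2]},
  ],
)

```text
time_s: 11.25
ee_pos: [0.5494, 0.1654, 0.1416]
ee_rot: [-1.25, -1.147, 1.144]
ft_force: [-2.7, -0.7, 8.9]
grip_width: 0.0153
```

```bash
python3 st.py
```

```text
[0.5494 0.1654 0.1416] yaw 85.05 ydir [ 2.3e-03  8.0e-04 -1.0e+00] [-2.7 -0.7  8.9] [-0.113  0.512  0.132] 0.0153 11.25
```

>>> send_rows(
  steps=[
    {"jaw": 0, "delta_pos": [0, 0, 0], "twist": [0, 0, -3]},
    {"jaw": 0, "delta_pos": [0, 0, 0], "twist": [0, 0, -3]},
    {"jaw": 0, "delta_pos": [0, 0, 0], "twist": [0, 0, -3]},
    {"jaw": 0, "delta_pos": [0, 0, 0], "twist": [0, 0, -3]},
    {"jaw": 0, "delta_pos": [0, 0, 0], "twist": [0, 0, -3]},
    {"jaw": 0, "delta_pos": [0, 0, 0], "twist": [0, 0, -3]},
  ],
)

```text
time_s: 11.75
ee_pos: [0.5496, 0.1656, 0.1417]
ee_rot: [-1.373, -0.911, 0.907]
ft_force: [-2.3, 0.1, 7.9]
grip_width: 0.0151
```

```bash
python3 st.py;python3 - <<'E'
from h import *
for n in ('scene','wrist'):save(n,f'pics/{n}8.png')
b=cv2.imread('pics/wrist8.png')[130:250,200:320];c=cv2.imread('pics/scene8.png')[130:230,290:390];c=cv2.resize(c,(120,120))
cv2.imwrite('pics/8.png',cv2.resize(np.hstack([b,c]),(800,400),interpolation=cv2.INTER_CUBIC))
E
```

```text
[0.5496 0.1656 0.1417] yaw 67.01 ydir [ 0.0026  0.0012 -1.    ] [-2.3  0.1  7.9] [-0.051  0.547  0.098] 0.0151 11.75
```

View pics/8.png

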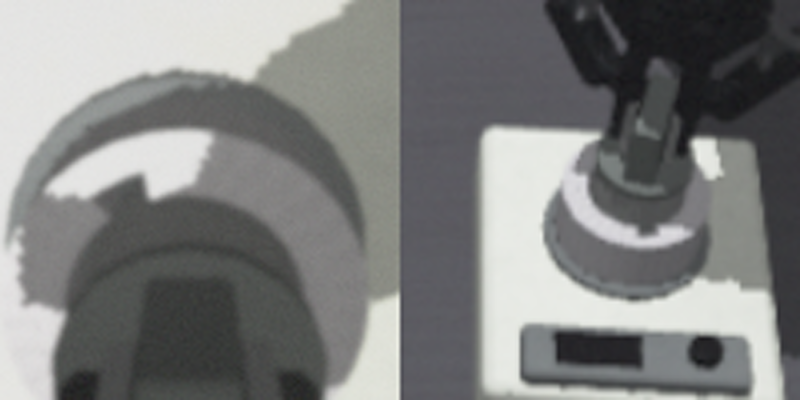

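>>> send_rows(
  steps=[
    {"jaw": 0, "delta_pos": [0, 0, 0], "twist": [0, 0, -4]},
    {"jaw": 0, "delta_pos": [0, 0, 0], "twist": [0, 0, -4]},
    {"jaw": 0, "delta_pos": [0, 0, 0], "twist": [0, 0, -4]},
    {"jaw": 0, "delta_pos": [0, 0, 0], "twist": [0, 0, -4]},
    {"jaw": 0, "delta_pos": [0, 0, 0], "twist": [0, 0, -4]},
  ],
)

```text
time_s: 12.27
ee_pos: [0.55, 0.1657, 0.1418]
ee_rot: [-1.474, -0.643, 0.638]
ft_force: [-1.4, 0.2, 8.7]
grip_width: 0.0152
```

```bash
python3 st.py
```

```text
[0.55   0.1657 0.1418] yaw 46.96 ydir [ 0.0034  0.0014 -1.    ] [-1.4  0.2  8.7] [-0.043  0.355  0.091] 0.0152 12.2667
```

>>> send_rows(
  steps=[
    {"jaw": 0, "delta_pos": [0, 0, 0], "twist": [0, 0, -4]},
    {"jaw": 0, "delta_pos": [0, 0, 0], "twist": [0, 0, -4]},
    {"jaw": 0, "delta_pos": [0, 0, 0], "twist": [0, 0, -4]},
    {"jaw": 0, "delta_pos": [0, 0, 0], "twist": [0, 0, -4]},
    {"jaw": 0, "delta_pos": [0, 0, 0], "twist": [0, 0, -4]},
    {"jaw": 0, "delta_pos": [0, 0, 0], "twist": [0, 0, -4]},
  ],
)

```text
time_s: 12.77
ee_pos: [0.5503, 0.1657, 0.142]
ee_rot: [-1.547, -0.318, 0.311]
ft_force: [-0.5, 0.7, 8.5]
grip_width: 0.0155
```

```bash
python3 st.py
```

```text
[0.5503 0.1657 0.142 ] yaw 22.96 ydir [ 0.0041  0.0015 -1.    ] [-0.5  0.7  8.5] [0.063 0.225 0.12 ] 0.0155 12.7667
```

>>> send_rows(
  steps=[
    {"jaw": 0, "delta_pos": [0, 0, 0], "twist": [0, 0, -2]},
    {"jaw": 0, "delta_pos": [0, 0, 0], "twist": [0, 0, -2]},
    {"jaw": 0, "delta_pos": [0, 0, 0], "twist": [0, 0, -2]},
    {"jaw": 0, "delta_pos": [0, 0, 0], "twist": [0, 0, -2]},
  ],
)

```text
time_s: 13.1
ee_pos: [0.5505, 0.1657, 0.142]
ee_rot: [-1.56, -0.21, 0.203]
ft_force: [-0.7, 1.1, 8.6]
grip_width: 0.0148
```

```bash
python3 st.py
```

```text
[0.5505 0.1657 0.142 ] yaw 15.05 ydir [ 0.0044  0.0014 -1.    ] [-0.7  1.1  8.6] [-0.025  0.226  0.102] 0.0148 13.1
```

Now 1° at a time to feel the stop.

>>> send_rows(
  steps=[
    {"jaw": 0, "delta_pos": [0, 0, 0], "twist": [0, 0, -1]},
    {"jaw": 0, "delta_pos": [0, 0, 0], "twist": [0, 0, -1]},
  ],
)

```text
time_s: 13.27
ee_pos: [0.5504, 0.1657, 0.142]
ee_rot: [-1.562, -0.183, 0.176]
ft_force: [-0.6, 0.4, 7.9]
grip_width: 0.0152
```

```bash
python3 st.py
```

```text
[0.5504 0.1657 0.142 ] yaw 13.1 ydir [ 0.0044  0.0014 -1.    ] [-0.6  0.4  7.9] [-0.048  0.244  0.107] 0.0152 13.2667
```

>>> send_rows(
  steps=[
    {"jaw": 0, "delta_pos": [0, 0, 0], "twist": [0, 0, -1]},
    {"jaw": 0, "delta_pos": [0, 0, 0], "twist": [0, 0, 0]},
  ],
)

```text
time_s: 13.43
ee_pos: [0.5503, 0.1656, 0.142]
ee_rot: [-1.564, -0.169, 0.163]
ft_force: [-1.3, -0.4, 9.3]
grip_width: 0.0151
```

```bash
python3 st.py
```

```text
[0.5503 0.1656 0.142 ] yaw 12.13 ydir [ 0.0041  0.0012 -1.    ] [-1.3 -0.4  9.3] [-0.078  0.271  0.15 ] 0.0151 13.4333
```

>>> send_rows(
  steps=[
    {"jaw": 0, "delta_pos": [0, 0, 0], "twist": [0, 0, -0.7]},
    {"jaw": 0, "delta_pos": [0, 0, 0], "twist": [0, 0, 0]},
  ],
)

```text
time_s: 13.6
ee_pos: [0.5502, 0.1656, 0.142]
ee_rot: [-1.564, -0.16, 0.154]
ft_force: [-0.8, 0.2, 8.6]
grip_width: 0.0153
```

```bash
python3 st.py
```

```text
[0.5502 0.1656 0.142 ] yaw 11.46 ydir [ 0.0038  0.0012 -1.    ] [-0.8  0.2  8.6] [-0.056  0.36   0.186] 0.0153 13.6
```

>>> send_rows(
  steps=[
    {"jaw": 0, "delta_pos": [0, 0, 0], "twist": [0, 0, -0.7]},
    {"jaw": 0, "delta_pos": [0, 0, 0], "twist": [0, 0, 0]},
  ],
)

```text
time_s: 13.77
ee_pos: [0.5499, 0.1656, 0.142]
ee_rot: [-1.565, -0.15, 0.145]
ft_force: [-1.2, -0.5, 9.8]
grip_width: 0.0151
```

```bash
python3 st.py
```

```text
[0.5499 0.1656 0.142 ] yaw 10.76 ydir [ 0.0033  0.0013 -1.    ] [-1.2 -0.5  9.8] [-0.037  0.445  0.225] 0.0151 13.7667
```

>>> send_rows(
  steps=[
    {"jaw": 0, "delta_pos": [0, 0, 0], "twist": [0, 0, 0.8]},
    {"jaw": 0, "delta_pos": [0, 0, 0.001], "twist": [0, 0, 0.3]},
    {"jaw": 0, "delta_pos": [0, 0, 0.001], "twist": [0, 0, 0]},
    {"jaw": 0, "delta_pos": [0, 0, 0.001], "twist": [0, 0, 0]},
    {"jaw": 0, "delta_pos": [0, 0, 0], "twist": [0, 0, 0]},
  ],
)

```text
time_s: 14.18
ee_pos: [0.5499, 0.1656, 0.1447]
ee_rot: [-1.564, -0.165, 0.159]
ft_force: [-0.9, -0.0, 6.8]
grip_width: 0.0151
```

```bash
python3 st.py
```

```text
[0.5499 0.1656 0.1447] yaw 11.83 ydir [ 0.0032  0.0014 -1.    ] [-0.9 -0.   6.8] [ 0.059  0.371 -0.036] 0.0151 14.1833
```

>>> send_rows(
  steps=[
    {"jaw": 0, "delta_pos": [0, 0, 0.001], "twist": [0, 0, 0]},
    {"jaw": 0, "delta_pos": [0, 0, 0.001], "twist": [0, 0, 0]},
    {"jaw": 0, "delta_pos": [0, 0, 0], "twist": [0, 0, 0]},
  ],
)

```text
time_s: 14.43
ee_pos: [0.5498, 0.1656, 0.1466]
ee_rot: [-1.564, -0.165, 0.16]
ft_force: [-1.2, 0.6, 7.2]
grip_width: 0.0145
```

```bash
python3 st.py
```

```text
[0.5498 0.1656 0.1466] yaw 11.83 ydir [ 0.003   0.0014 -1.    ] [-1.2  0.6  7.2] [ 0.058  0.268 -0.02 ] 0.0145 14.4333
```

>>> send_rows(
  steps=[
    {"jaw": 0, "delta_pos": [0, 0, 0.001], "twist": [0, 0, 0]},
    {"jaw": 0, "delta_pos": [0, 0, 0], "twist": [0, 0, 0]},
  ],
)

```text
time_s: 14.6
ee_pos: [0.5499, 0.1656, 0.1474]
ee_rot: [-1.564, -0.165, 0.16]
ft_force: [0.0, -0.3, 6.3]
grip_width: 0.0149
```

```bash
python3 st.py
```

```text
[0.5499 0.1656 0.1474] yaw 11.83 ydir [ 0.003   0.0014 -1.    ] [ 0.  -0.3  6.3] [ 0.048  0.212 -0.03 ] 0.0149 14.6
```

>>> send_rows(
  steps=[
    {"jaw": 0, "delta_pos": [0, 0, 0.0007], "twist": [0, 0, 0]},
    {"jaw": 0, "delta_pos": [0, 0, 0], "twist": [0, 0, 0]},
  ],
)

```text
time_s: 14.77
ee_pos: [0.5498, 0.1656, 0.1479]
ee_rot: [-1.564, -0.165, 0.16]
ft_force: [-0.0, 0.2, 5.8]
grip_width: 0.0154
```

```bash
python3 st.py
```

```text
[0.5498 0.1656 0.1479] yaw 11.83 ydir [ 0.003   0.0014 -1.    ] [-0.   0.2  5.8] [ 0.07   0.16  -0.018] 0.0154 14.7667
```

>>> send_rows(
  steps=[
    {"jaw": 0, "delta_pos": [0, 0, 0.0007], "twist": [0, 0, 0]},
    {"jaw": 0, "delta_pos": [0, 0, 0], "twist": [0, 0, 0]},
  ],
)

```text
time_s: 14.93
ee_pos: [0.5497, 0.1655, 0.148]
ee_rot: [-1.564, -0.164, 0.16]
ft_force: [1.1, 1.3, 3.1]
grip_width: 0.015
```

```bash
python3 st.py
```

```text
[0.5497 0.1655 0.148 ] yaw 11.83 ydir [ 0.0026  0.0012 -1.    ] [1.1 1.3 3.1] [ 0.294 -0.363  0.004] 0.015 14.9333
```

>>> send_rows(
  steps=[
    {"jaw": 0, "delta_pos": [0, 0, 0.0005], "twist": [0, 0, 0]},
    {"jaw": 0, "delta_pos": [0, 0, 0], "twist": [0, 0, 0]},
  ],
)

```text
time_s: 15.1
ee_pos: [0.5496, 0.1655, 0.1481]
ee_rot: [-1.564, -0.164, 0.16]
ft_force: [4.6, 3.7, -0.7]
grip_width: 0.015
```

```bash
python3 st.py
```

```text
[0.5496 0.1655 0.1481] yaw 11.83 ydir [ 0.0023  0.0012 -1.    ] [ 4.6  3.7 -0.7] [ 0.477 -0.977 -0.085] 0.015 15.1
```

>>> send_rows(
  steps=[
    {"jaw": 0.3, "delta_pos": [0, 0, 0], "twist": [0, 0, 0]},
    {"jaw": 0.5, "delta_pos": [0, 0, 0], "twist": [0, 0, 0]},
    {"jaw": 0.7, "delta_pos": [0, 0, 0], "twist": [0, 0, 0]},
    {"jaw": 0.8, "delta_pos": [0, 0, 0], "twist": [0, 0, 0]},
    {"jaw": 0.8, "delta_pos": [0, 0, 0], "twist": [0, 0, 0]},
    {"jaw": 0.8, "delta_pos": [0, 0, 0], "twist": [0, 0, 0]},
  ],
)

```text
time_s: 15.6
ee_pos: [0.5482, 0.1649, 0.1481]
ee_rot: [-1.565, -0.161, 0.162]
ft_force: [0.8, 0.2, -0.2]
grip_width: 0.0686
```

```bash
python3 st.py;python3 - <<'E'
from h import *
for n in ('scene','wrist'):save(n,f'pics/{n}9.png')
b=cv2.imread('pics/wrist9.png')[80:330,130:380];c=cv2.imread('pics/scene9.png')[130:230,290:390];c=cv2.resize(c,(250,250))
cv2.imwrite('pics/9.png',cv2.resize(np.hstack([b,c]),(800,400),interpolation=cv2.INTER_CUBIC))
E
```

```text
[0.5482 0.1649 0.1481] yaw 11.82 ydir [-6.e-04 -3.e-04 -1.e+00] [ 0.8  0.2 -0.2] [-0.016  0.029 -0.002] 0.0686 15.6
```

View pics/9.png

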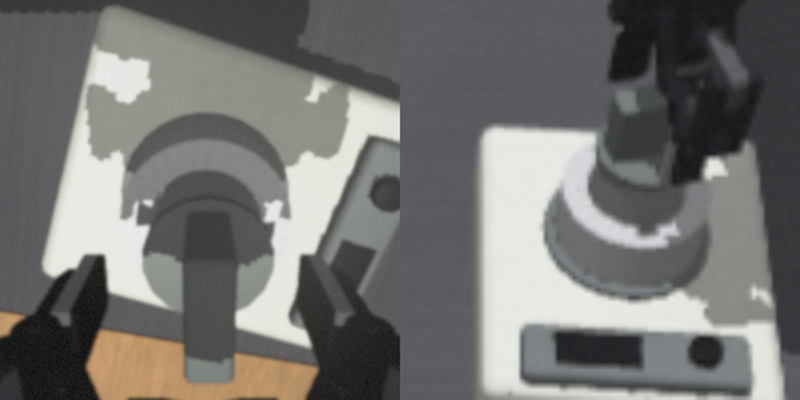

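Released; the jar stands in the socket. Rise straight up and back, then check.

>>> send_rows(
  steps=[
    {"jaw": 0.9, "delta_pos": [0, 0, 0.01], "twist": [0, 0, 0]},
    {"jaw": 0.9, "delta_pos": [0, 0, 0.02], "twist": [0, 0, 0]},
    {"jaw": 0.9, "delta_pos": [0, 0, 0.02], "twist": [0, 0, 0]},
    {"jaw": 0.9, "delta_pos": [0, 0, 0.02], "twist": [0, 0, 0]},
    {"jaw": 0.9, "delta_pos": [0, 0, 0.02], "twist": [0, 0, 0]},
    {"jaw": 0.9, "delta_pos": [0, 0, 0.02], "twist": [0, 0, 0]},
    {"jaw": 0.9, "delta_pos": [-0.01, 0.02, 0.02], "twist": [0, 0, 0]},
    {"jaw": 0.9, "delta_pos": [-0.02, 0.035, 0], "twist": [0, 0, 0]},
    {"jaw": 0.9, "delta_pos": [-0.02, 0.035, 0], "twist": [0, 0, 0]},
    {"jaw": 0.9, "delta_pos": [-0.02, 0.035, 0], "twist": [0, 0, 0]},
    {"jaw": 0.9, "delta_pos": [-0.02, 0.035, 0], "twist": [0, 0, 0]},
    {"jaw": 0.9, "delta_pos": [-0.02, 0.035, 0], "twist": [0, 0, 0]},
  ],
)

```text
time_s: 16.7
ee_pos: [0.4374, 0.3615, 0.2794]
ee_rot: [-1.564, -0.163, 0.161]
ft_force: [0.4, 0.4, -0.7]
grip_width: 0.0767
```

>>> send_rows(
  steps=[
    {"jaw": 0.9, "delta_pos": [-0.02, 0.035, 0], "twist": [0, 0, 0]},
    {"jaw": 0.9, "delta_pos": [-0.02, 0.035, 0], "twist": [0, 0, 0]},
    {"jaw": 0.9, "delta_pos": [0, 0, 0], "twist": [0, 0, 0]},
    {"jaw": 0.9, "delta_pos": [0, 0, 0], "twist": [0, 0, 0]},
    {"jaw": 0.9, "delta_pos": [0, 0, 0], "twist": [0, 0, 0]},
  ],
)

```text
time_s: 17.12
ee_pos: [0.3985, 0.43, 0.2787]
ee_rot: [-1.565, -0.163, 0.162]
ft_force: [0.1, -0.1, 0.1]
grip_width: 0.0768
```

```bash
python3 st.py;python3 - <<'E'
from h import *
for n in ('scene','top'):save(n,f'pics/{n}10.png')
b=cv2.imread('pics/top10.png')[120:240,100:220];c=cv2.imread('pics/scene10.png')[130:250,290:410]
cv2.imwrite('pics/10.png',cv2.resize(np.hstack([b,c]),(800,400),interpolation=cv2.INTER_CUBIC))
E
```

```text
[0.3985 0.43   0.2787] yaw 11.87 ydir [ 6.e-04 -3.e-04 -1.e+00] [ 0.1 -0.1  0.1] [-0.058  0.017 -0.005] 0.0768 17.1167
```

View pics/10.png

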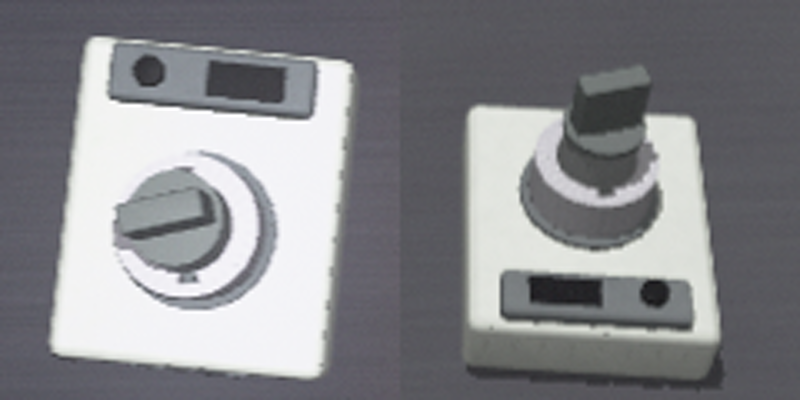

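View pics/scene10.png

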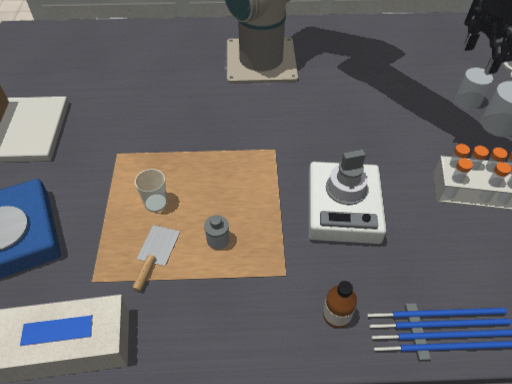

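```bash
python3 - <<'E'
import cv2,numpy as np
b=cv2.imread('pics/top10.png')[165:205,130:170];c=cv2.imread('pics/scene10.png')[145:185,335:375]
cv2.imwrite('pics/11.png',cv2.resize(np.hstack([b,c]),(800,400),interpolation=cv2.INTER_CUBIC))
E
```

```text
(no output)
```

View pics/11.png

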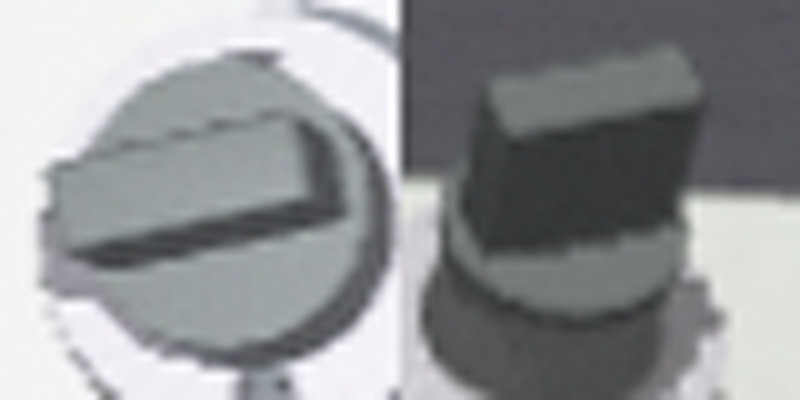

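```bash
python3 - <<'E'
from m import *
t=lambda x,y:np.array([130+x/10-.4,165+y/10-.4]);s=lambda x,y:np.array([335+(x-400)/10-.4,145+y/10-.4])
P=[]
for a,b in [((50,165),(700,95)),((285,115),(515,138)),((308,195),(485,85)),((70,255),(672,48))]:
    x,f=tri(t(*a),s(*b));P.append(x);print(x.round(4),f.round(1))
P=np.array(P);d=P[0]+P[3]-P[1]-P[2];print(P.mean(0),np.degrees(np.arctan2(d[1],d[0])),np.linalg.norm(d)/2)
E
```

```text
[0.5522 0.1853 0.1725] [-0.7 -0.1 -0.8  0.1]
[0.5606 0.1462 0.1703] [-0.8 -0.1 -1.   0.1]
[0.5467 0.1421 0.1713] [-0.8 -0.1 -1.   0.1]
[0.537  0.1824 0.1705] [-0.8 -0.1 -0.9  0.1]
[0.54912561 0.16399254 0.17116796] 102.87146460446718 0.04070926941551081
```

```bash
python3 -c "
from workcell import ctrl
print(ctrl.finish_job())"
```

```text
the job is handed in; nothing more can be done
None
```

The grinding jar is in the mill's socket, turned clockwise to the stop, lifted into the locking pockets, and released upright. I handed the job in at about 17 s of the 72 s allowed.

- **Fit and twist:** I found the slots at about 3° from the world x axis with the cameras. The jar went down against the spring with at most about 14 N vertical contact. It turned freely until the torque began to rise at about 82° (about 0.23 N m). The force stayed far below 60 N at every reading I took between moves. I backed off about 1° and let the spring lift it.
- **Lock:** The jar rose about 6.5 mm from its lowest point before it met a roof. That matches the pocket; the plain channel allows only 3 mm. After release, the pictures put the bar 80° (1.40 rad) from the slots, inside the 1.33 to 1.47 rad window, and the jar upright.
- **One small disagreement:** The cameras put the bar's top 74 mm above the mouth, against 75.5 mm if locked and at most 72 mm if not. I take the gap as camera calibration error.
- **Surroundings:** In the last scene picture the storage jar, beaker and spatula looked where they started. The gripper stood clear, with the force reading near zero.

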